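# Hold a thickness gauge on the marked glass

## Task

Swing the hold-down frame of the sloped stand fully shut onto the white glass plate. Then take the thickness gauge out of its wooden stand and hold its tip inside the ring drawn on the glass (not on the cross), square to the glass surface, pressed gently so that the sprung plunger is about half way in. Finish while still holding it there, without letting go; do not jab or shift the glass, and leave the things round about where they are.

Things in the scene. Friction and masses are not known exactly. Their poses are not given: they have to be found in the camera images.
- clamp_frame (a joint): opening angle of the hold-down frame: 0 = shut on the glass, up to 1.4 rad = open; it starts 0.75 to 1.1 open. The hinge is stiff (friction 0.2 N m): the frame stays where it is left. The aluminium frame is 194 mm wide and 8 mm thick, hinged along the far edge of the sloped bed; its near cross bar (16 mm wide) lies 122 mm from the hinge, the other 34 mm. Between the two bars 72 mm of the glass stay open
- frame_hinge (a point): middle of the hinge line of the frame, 11 mm above the bed surface. Axes turn with the frame: y along the hinge line (pointing left at yaw 0), -x from the hinge toward the near bar, z out of the frame's upper face
- frame_tab (a point): centre of the black round tab on the frame's near bar by which it is swung: a disc of 22 mm diameter, 16 mm thick along the frame's y axis, so fingers close on it along y. In frame_hinge axes it lies at x = -158 mm, z = +22 mm. A stem 14 mm wide joins it to the near bar, which stays at least 25 mm below it; axes as frame_hinge
- jig: the sloped wooden stand, fixed to the table, 190 x 200 mm, turned by up to 0.25 rad; origin at the centre of its underside, x away from the robot, z up. Its top is the bed, a panel rising away from the robot by 15 degrees (0.262 rad) whose surface is 60 mm above the table over the origin
- ring_mark (a point): centre of the ring drawn on the glass, on the upper surface; ring 19 mm in diameter, line 1.4 mm. The loose white opal glass plate is 100 x 120 x 6 mm and lies on the sloped bed; axes are those of the plate: x up the slope, y along its 120 mm side, z square out of the glass (15 degrees from vertical, leaning toward the robot). The ring lies 6 mm up-slope of the plate's centre and 26 mm to its left (+y)
- cross_mark (a point): centre of the cross drawn on the glass, 19 mm in size, 4 mm down-slope and 28 mm to the right (-y) of the plate's centre: the wrong spot
- stand: square wooden block, 70 x 70 x 65 mm high, fixed to the table; origin at the centre of its underside. The gauge stands in the 17.5 mm hole in the middle of its top, 58 mm deep; it draws straight up
- gauge_grip (a point): centre of the gauge's grey handle, a 22 x 22 mm square bar 74 mm long, 102 mm above the table while it stands in its block; axes: z up along the handle away from the tip, x and y across its flats (grasp along either). Mass about 0.09 kg. Below the handle, which ends 37 mm under this point, comes a steel nose, 15 mm diameter and 30 mm long, then the plunger
- gauge_tip (a point): lower end of the gauge's brass plunger (foot 9 mm wide), on the handle's axis, 83 mm below the centre of the handle when the plunger is out
- plunger (a joint): how far the sprung plunger is pushed into the nose: 0 = out, 0.012 m = fully in. The spring gives 0.9 N at 0 and 4.5 N at 0.012 (300 N/m); half way, 6 mm, is 2.7 N
- glass: the glass plate; origin at the centre of its underside, axes as ring_mark
- gauge: the gauge; origin on its axis at the lower end of the handle, 37 mm below gauge_grip, same axes
- solder_spool: bystander: spool of solder, 62 x 92 x 40 mm, origin at the centre of its underside
- foil_roll_copper: bystander: flat copper foil roll, 62 mm diameter, 7 mm high, origin at the centre of its underside
- nail_tin: bystander: round tin of nails, 61 mm diameter, 22 mm high, origin at the centre of its underside
Not all that is in view belongs to the job. What is shaped like the gauge but red is not meant.

How it is judged:
On the way, in this order (a step that is already met when the one before it is completed fails the run):
1. the hold-down frame is shut on the glass while the gauge still stands in its block (value of joint clamp_frame below 0.05 rad and z of gauge in the frame of stand below 0.075 m and horizontal distance between gauge and stand below 0.01 m), for 0.2 s.
2. the gauge is drawn clear of its block by the gripper (height (world z) of gauge_tip above 0.07 m and contact force between the fingers and gauge above 1 N), for 0.1 s.
At the end, for the whole second after the job is handed in: For the last second: frame shut (under 0.05 rad); gauge gripped, at rest, tip within 8 mm of the ring centre, axis within 0.12 rad of square to the glass, plunger in 3 to 9 mm, 0.8 to 7 N on the glass, not leaning on the stand or frame; glass shifted under 15 mm (value of joint clamp_frame below 0.05 rad and distance between gauge_tip and ring_mark below 0.008 m and angle between the z axis of gauge_grip and the z axis of ring_mark, either way round below 0.12 rad and angle between gauge_grip's own z axis and vertical below 0.6 rad and value of joint plunger between 0.003 and 0.009 m and contact force between gauge and glass between 0.8 and 7 N and contact force between the fingers and gauge above 1 N and contact force between gauge and jig below 0.3 N and linear speed of gauge below 0.02 m/s and distance of glass from where it was at the start of the episode below 0.015 m); the arm keeps its last pose, push and grip.
It fails at once if the gauge is jabbed onto the glass (over 15 N) (contact force between gauge and glass above 15 N).
It fails at once if the solder spool is disturbed (moved over 30 mm) (distance of solder_spool from where it was at the start of the episode above 0.03 m).
It fails at once if the foil roll is disturbed (moved over 30 mm) (distance of foil_roll_copper from where it was at the start of the episode above 0.03 m).
It fails at once if the nail tin is disturbed (moved over 30 mm) (distance of nail_tin from where it was at the start of the episode above 0.03 m).
It also fails if it takes over 53 s, if anything falls off the work surface, if the arm or the gripper's body presses on something with over 40 N, if the wrist force passes 120 N, or if a joint passes its speed limit or range.

## Robot

A 7-joint arm with a two-finger parallel gripper is mounted at the origin on a cart in front of the work surface, level with it; the furniture and walls round the work are solid. World frame = base frame: x ahead of the robot, y to its left, z up, the work surface at z = 0. Lengths are in m, angles in rad, forces in N, time in s.
With the tool pointing down it reaches from about 0.425 to 0.875 m from the base axis. Payload 4.7 kg.
Tool frame: the origin (TCP) lies between the finger pads; the fingertips stand 19 mm ahead of it and the grasp point (between the pads) is the TCP (tcp_to_tips is the z of the fingertips in the tool frame, in m); z points along the fingers, y is the direction in which the jaws open and shut (so a half turn about z gives the same grasp; the last joint's range is limited). The gripper opens to 87 mm and grips with 3 to 60 N. Pads are 19 mm wide; open, the fingers measure 117 mm over their backs; the gripper's body (75 mm by 190 mm) begins 51 mm behind the grasp point.
Start: joints at [1.264, 0.321, -0.07, 1.45, 0.023, 1.371, -0.057], TCP at [0.205, -0.617, 0.242] pointing down, gripper open.
Joint ranges: [-2.86, 2.86], [-0.3, 2.09], [-1.38, 1.24], [0.06, 2.45], [-1.56, 4.7], [0.09, 2.05], [-2.69, 2.69]. Speed limits (rad/s): [2.57, 2.57, 3.14, 3.14, 3.14, 3.14, 3.14].

## Interface

Orientations are given as a unit quaternion [x, y, z, w].
In Python, from bench import observe, snapshot, camera_model, job_done, tcp_to_tips gives the robot as it stands.
- The arm moves only by the shell command python3 -m inch 'ROWS' [FORCE]. ROWS is text: rows parted by semicolons, each of 5 numbers parted by spaces: the opening, from 0 (shut) to 1 (fully open), then the shift along the tool's x, y, z in m, then the turn about the tool's z in rad. In form: fingers dx dy dz yaw; .... A call has 1 to 5 rows; each row is the pose to reach, as a shift and turn from the pose commanded when the call began, along the tool's axes at that moment; what a row does not reach only later rows make up. A row lasts 1/8 s, in which the tool goes at most 62.5 mm and 10.7 degrees, less where a joint would pass 70% of its speed; a pose out of reach is approached as far as the arm can. A call with a gripper value outside its range is refused whole. The fingers move at their own pace and stop on an object; FORCE is the grip in N (left out, the last holds). Time passes only in rows, so rows that repeat a pose let the fingers close. It gives the time, the measured TCP pose, the force and the opening at its end, in the units of the state.
- observe(): the state, without advancing time (a new reading comes with each control period).
- snapshot(name): name is "side" or "top" or "wrist"; returns the picture (480x640x3 uint8, blue, green, red); there is no depth.
- camera_model(name): a dict with "vfov" (degrees; the focal length in pixels is half the picture's height over the tangent of half this angle, whatever the lens; pixels are square), "cx", "cy" (the principal point, pixels), "eye" and "attitude" of the camera in the world. Camera axes: x right, y down, z forward; pixel columns grow to the right and rows downward; lengths in m; the calibration is good to about 2 mm. A picture is of the moment at which its call begins: read the wrist's pose just before it. camera_model takes no time and is no camera call; for the wrist camera it gives the pose at the moment of the call.
- job_done(): hands the job in, once; it reports no verdict.
The state is a dict: "clock": time; "qpos": joint angles; "dq": joint speeds; "tau": joint torques, N m; "tcp_pos": TCP position; "orientation": TCP orientation; "force": force on the tool from outside, world axes, zero at the start; "torque": the same for the moment, N m; "opening": finger opening in m.
Only numpy, scipy, OpenCV 4.12 (cv2) and the standard library are available. Lean on these libraries where they do the work, as an engineer would, in place of code of your own. Each camera call takes 0.05 s, during which the arm holds its last target.

## Working session

There is one attempt and no reset: what is moved stays moved. The work goes in short steps, Python scripts to look and compute and a shell command to move; the robot and the scene stay as the last step left them, time stands still between calls to the robot, and variables do not carry over. Pictures are saved under pics/ and viewed, and the job is handed in when it is done.

```bash
ls; mkdir -p pics; python3 - <<'E'
from bench import *
import cv2
print(observe()); print(tcp_to_tips)
for n in ("side","top","wrist"):
    print(n,camera_model(n)); cv2.imwrite(f"pics/{n}0.png",snapshot(n))
E
```

```text
pics
{'clock': 0.0, 'qpos': array([ 1.26409673,  0.32186175, -0.07006392,  1.45166829,  0.02258977,
        1.37074484, -0.05691849]), 'dq': array([ 6.87791943e-04,  2.98052253e-04, -1.70811593e-03, -4.01057380e-04,
       -3.59680928e-05, -1.09274744e-03,  5.62780194e-05]), 'tau': array([-5.63802660e-04, -4.91289818e+01, -4.04384863e-01, -3.12525916e+01,
       -6.38285000e-02,  4.36381018e-02,  1.84329087e-04]), 'tcp_pos': array([ 0.20475102, -0.61638502,  0.24043948]), 'orientation': array([ 9.87163853e-01,  1.59707946e-01, -1.96241088e-04, -9.27283420e-04]), 'force': array([-0.53666771,  0.23341763,  0.00396816]), 'torque': array([ 0.00135239, -0.07345267,  0.02339979]), 'opening': 0.08686548595684525}
0.019
side {'vfov': 47.09378163876523, 'cx': 320.0845733712967, 'cy': 238.20564442476567, 'eye': array([ 0.32594603, -0.85907714,  0.48186697]), 'attitude': array([ 0.82734345, -0.12916273,  0.06881419, -0.5422955 ])}
top {'vfov': 49.971708075855396, 'cx': 318.1989548538764, 'cy': 236.39749693607956, 'eye': array([ 0.46115114, -0.00848062,  1.02118976]), 'attitude': array([ 0.70870071, -0.70275991,  0.03773426, -0.04947655])}
wrist {'vfov': 59.663661009355806, 'cx': 313.81789056951044, 'cy': 248.3643807094251, 'eye': array([ 0.27476237, -0.59313818,  0.38409092]), 'attitude': array([ 0.80352266, -0.57969301, -0.07956186,  0.10944062])}
```

View pics/side0.png

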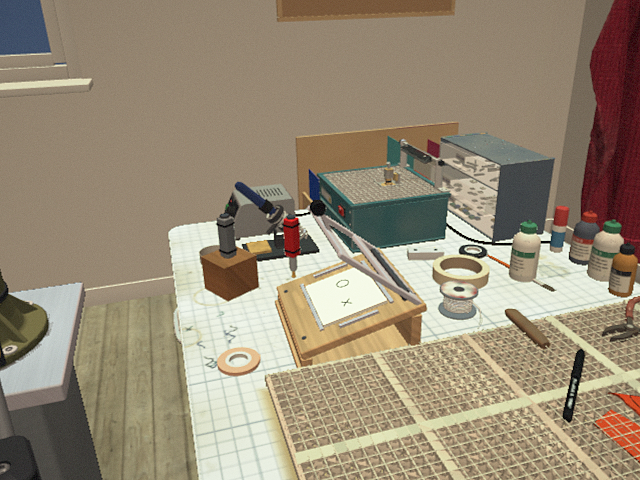

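View pics/top0.png

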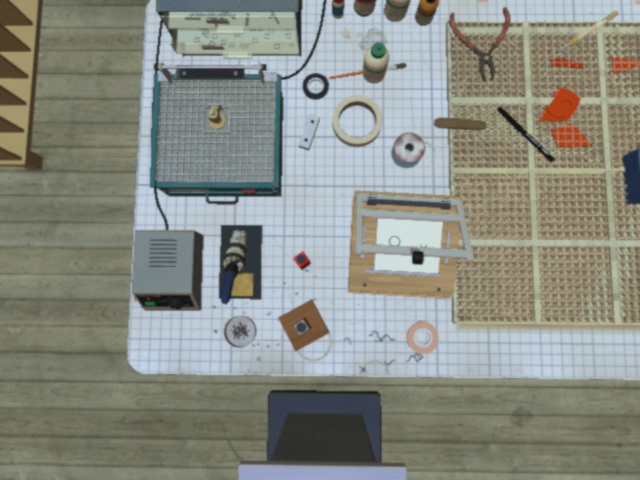

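View pics/wrist0.png

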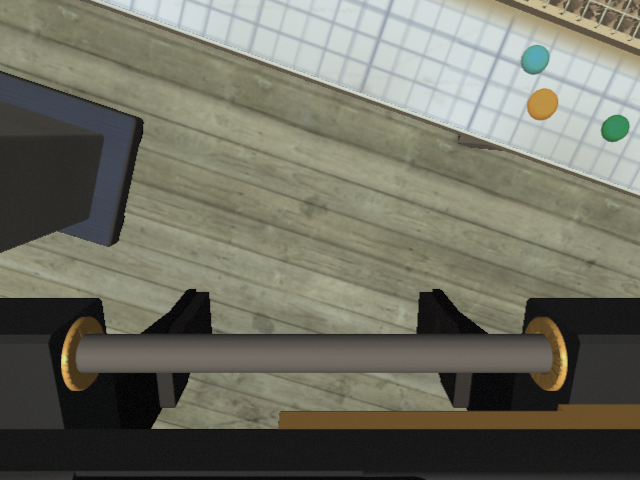

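```bash
cat > h.py <<'E'
import numpy as np, cv2, pickle
from scipy.spatial.transform import Rotation as R
import bench
def K(m): 
    f=240/np.tan(np.radians(m['vfov'])/2); return f,m['cx'],m['cy']
def ray(m,u,v):
    f,cx,cy=K(m); d=R.from_quat(m['attitude']).apply([(u-cx)/f,(v-cy)/f,1.]); return np.array(m['eye']),d/np.linalg.norm(d)
def onz(m,u,v,z):
    e,d=ray(m,u,v); return e+d*(z-e[2])/d[2]
def proj(m,p):
    f,cx,cy=K(m); q=R.from_quat(m['attitude']).inv().apply(np.atleast_2d(p)-m['eye']); return np.c_[cx+f*q[:,0]/q[:,2],cy+f*q[:,1]/q[:,2]]
def tri(obs):
    A=np.zeros((3,3));b=np.zeros(3);L=[]
    for m,u,v in obs:
        e,d=ray(m,u,v);P=np.eye(3)-np.outer(d,d);A+=P;b+=P@e;L.append((e,d))
    x=np.linalg.solve(A,b); return x,[np.linalg.norm(np.cross(x-e,d)) for e,d in L]
def crop(img,u0,v0,u1,v1,s,name):
    cv2.imwrite(name,cv2.resize(img[v0:v1,u0:u1],None,fx=s,fy=s,interpolation=cv2.INTER_CUBIC))
E
python3 - <<'E'
from h import *
t=cv2.imread('pics/top0.png');s=cv2.imread('pics/side0.png')
crop(t,330,180,490,300,5,'pics/t_jig.png')
crop(t,220,230,360,370,4,'pics/t_st.png')
crop(s,190,190,430,370,3.3,'pics/s_z.png')
E
```

```text
(no output)
```

View pics/t_jig.png

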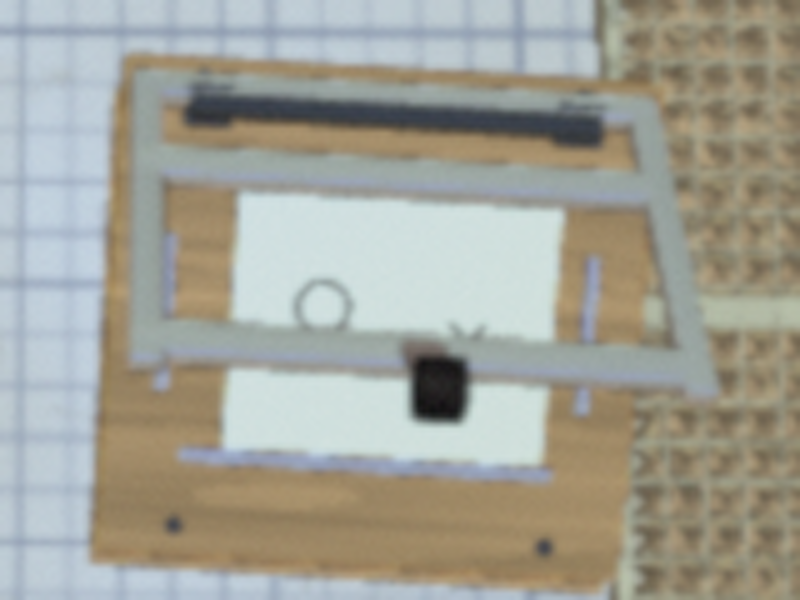

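View pics/t_st.png

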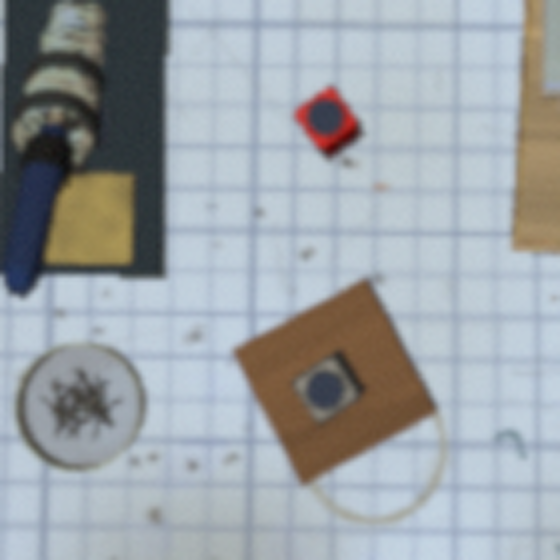

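View pics/s_z.png

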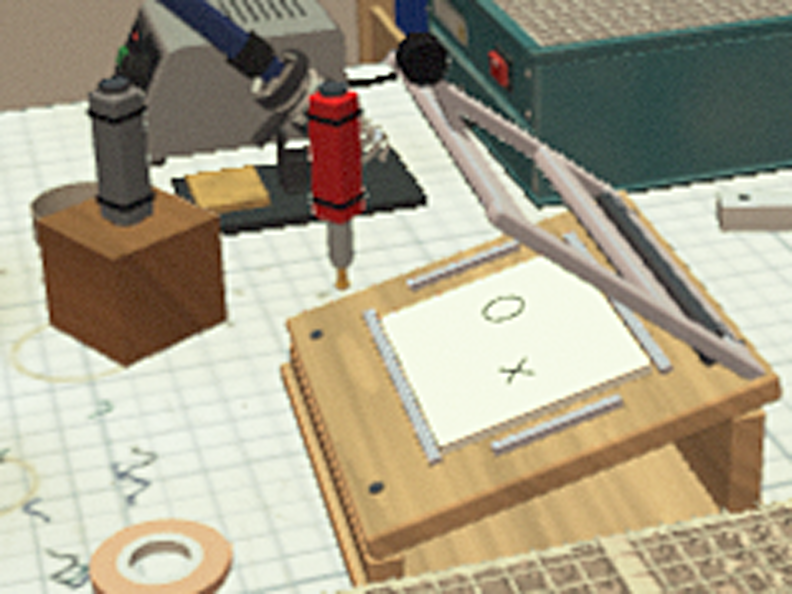

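```bash
cat >> h.py <<'E'
def up(c,u0,v0,s): return (u0+(c[0]+.5)/s-.5, v0+(c[1]+.5)/s-.5)
E
python3 - <<'E'
from h import *
T=bench.camera_model('top');S=bench.camera_model('side')
J=lambda c:(T,*up(c,330,180,5)); G=lambda c:(T,*up(c,220,230,4)); Z=lambda c:(S,*up(c,190,190,3.3))
pairs=dict(ring=(J((323,306)),Z((503,308))),
 tab=(J((438,388)),Z((421,58))),
 gtop=(G((325,388)),Z((122,86))),
 redtop=(G((325,118)),Z((335,90))),
 bolL=(J((174,525)),Z((316,334))),bolR=(J((543,547)),Z((376,488))),
 glassNR=(J((543,466)),Z((441,447))),glassNL=(J((222,450)),Z((381,314))),
 bedNL=(J((92,562)),Z((289,322))),bedNR=(J((612,592)),Z((368,558))),
 stNear=(G((305,483)),Z((125,258)) ), stR=(G((436,410)),Z((221,235))), stFar=(G((370,282)),Z((135,180))),stL=(G((235,352)),Z((40,222))),
 hingeR=(J((650,95)),Z((768,372))))
for k,o in pairs.items():
    x,r=tri(o); print(k,x.round(4),np.round(np.array(r)*1e3,1))
E
```

```text
ring [ 0.5709 -0.1331  0.0676] [1.3 1.3]
tab [ 0.5289 -0.151   0.2067] [1.3 1.3]
gtop [0.4173 0.0344 0.1407] [0.6 0.6]
redtop [0.5322 0.037  0.1216] [0.2 0.2]
bolL [ 0.4903 -0.0798  0.0402] [1.1 1.1]
bolR [ 0.4833 -0.2191  0.0395] [1.1 1.1]
glassNR [ 0.5134 -0.2169  0.0525] [0.9 0.9]
glassNL [ 0.5188 -0.0969  0.055 ] [0.3 0.3]
bedNL [ 0.4795 -0.0497  0.0329] [2.2 2.2]
bedNR [ 0.469  -0.2483  0.0264] [1.2 1.2]
stNear [0.3894 0.0449 0.0403] [21.8 21.8]
stR [ 0.4294 -0.0173  0.0756] [25.7 25.7]
stFar [0.4399 0.0196 0.0921] [21.5 21.5]
stL [0.3992 0.0835 0.0456] [29. 29.]
hingeR [ 0.6491 -0.2523  0.0831] [0.6 0.6]
```

```bash
python3 - <<'E'
from h import *
T=bench.camera_model('top');S=bench.camera_model('side')
t=cv2.imread('pics/top0.png');s=cv2.imread('pics/side0.png')
crop(s,300,190,430,320,6,'pics/s_fr.png')
J=lambda c:(T,*up(c,330,180,5)); Z=lambda c:(S,*up(c,190,190,3.3))
for k,o in dict(barR=(J((716,390)),Z((493,215))),barL=(J((133,365)),Z((432,88))),bedFR=(J((656,86)),Z((778,383)))).items():
    print(k,tri(o))
# jig model
psi=-0.05;c,s_=np.cos(psi),np.sin(psi);ex=np.array([c,s_,0]);ey=np.array([-s_,c,0]);ez=np.array([0,0,1.])
ring=np.array([.5709,-.1331,.0676]);tab=np.array([.5289,-.151,.2067])
sl=ex*np.cos(.262)+ez*np.sin(.262);n=-ex*np.sin(.262)+ez*np.cos(.262)
gc=ring-6e-3*sl-26e-3*ey  # glass top centre
for d in (.06,.07,.075,.08,.09,.1):  # hinge distance up slope from glass centre
    H=gc+sl*d+n*.005
    v=tab-H;a,b=v@sl,v@n
    print(d,H.round(4),'r',np.hypot(a,b).round(4),'ang',(np.arctan2(b,-a)-np.arctan2(.022,.158)).round(3),'lat',v@ey)
E
```

```text
barR (array([ 0.53034097, -0.24705913,  0.17469904]), [np.float64(0.0026796314541620613), np.float64(0.0026796314541618115)])
barL (array([ 0.54976441, -0.05999482,  0.15479311]), [np.float64(0.008467103882877433), np.float64(0.008467103882877209)])
bedFR (array([ 0.65288781, -0.25547575,  0.07885379]), [np.float64(0.0010446278396106833), np.float64(0.0010446278396107874)])
0.06 [ 0.6204 -0.1616  0.0864] r 0.1514 ang 1.042 lat 0.006023245229561617
0.07 [ 0.63   -0.1621  0.089 ] r 0.1555 ang 0.982 lat 0.006023245229561626
0.075 [ 0.6349 -0.1623  0.0903] r 0.1577 ang 0.954 lat 0.006023245229561617
0.08 [ 0.6397 -0.1626  0.0916] r 0.1601 ang 0.926 lat 0.006023245229561619
0.09 [ 0.6493 -0.1631  0.0942] r 0.1651 ang 0.873 lat 0.0060232452295616275
0.1 [ 0.659  -0.1635  0.0968] r 0.1707 ang 0.823 lat 0.006023245229561621
```

View pics/s_fr.png

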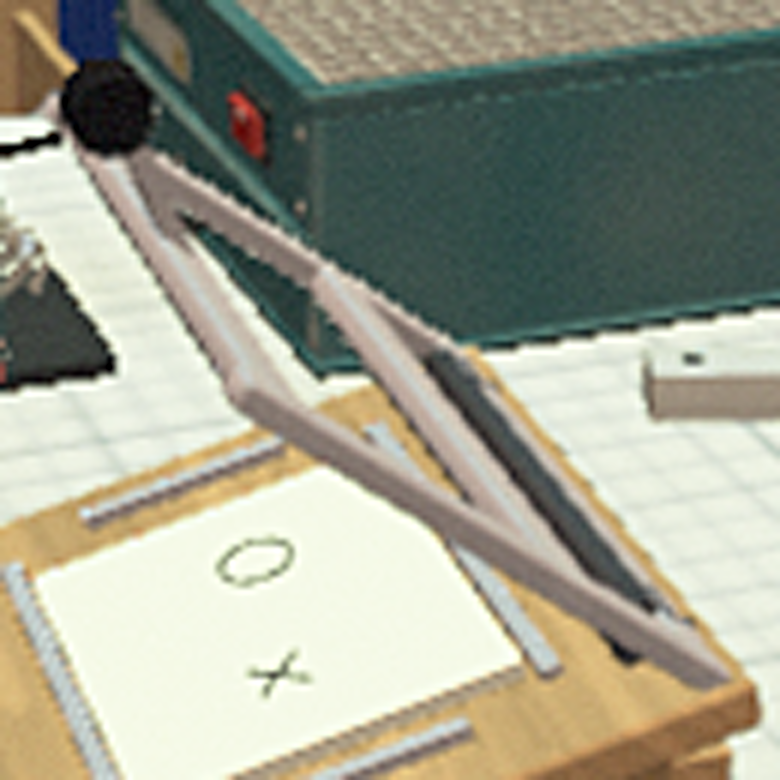

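```bash
cat > go.py <<'E'
import sys
from h import *
o=bench.observe()
def show():
    M=R.from_quat(o['orientation']).as_matrix()
    print('clk %.2f'%o['clock'],'tcp',o['tcp_pos'].round(4),'yaw %.4f'%np.arctan2(M[1,0],M[0,0]),'zax',M[:,2].round(4),'F',o['force'].round(2),'open %.4f'%o['opening'],'q7 %.2f'%o['qpos'][6])
    return M
M=show()
for a in sys.argv[1:]:
    v=[float(x) for x in a.split(',')]
    d=M.T@(np.array(v[:3])-o['tcp_pos']); y0=np.arctan2(M[1,0],M[0,0])
    print(a,'->',d.round(4),'turn %.4f'%(y0-v[3]))
E
python3 go.py .529,-.151,.28,-.05
```

```text
clk 0.15 tcp [ 0.2048 -0.6165  0.2407] yaw 0.3208 zax [-5.0e-04  1.3e-03 -1.0e+00] F [-0.44  0.    0.2 ] open 0.0872 q7 -0.06
.529,-.151,.28,-.05 -> [ 0.4544 -0.3396 -0.0388] turn 0.3708
```

```bash
python3 -m inch '0.6 0 0 -0.03 0; 0.6 0.045 -0.035 -0.04 0.1; 0.6 0.09 -0.07 -0.04 0.2; 0.6 0.135 -0.105 -0.04 0.3; 0.6 0.18 -0.14 -0.04 0.37' ; python3 go.py .529,-.151,.28,-.05
```

```text
clock: 0.78
tcp_pos: [0.3324, -0.4255, 0.2814]
orientation: [1.0, -0.026, -0.0, 0.0]
force: [1.4, -0.1, -0.2]
opening: 0.0532
clk 0.78 tcp [ 0.3324 -0.4255  0.2814] yaw -0.0518 zax [-1.e-04 -1.e-04 -1.e+00] F [ 1.42 -0.06 -0.17] open 0.0532 q7 -0.78
.529,-.151,.28,-.05 -> [ 0.1822 -0.2843  0.0014] turn -0.0018
```

```bash
python3 -m inch '0.6 0.03 -0.047 0 0; 0.6 0.06 -0.095 0 0; 0.6 0.09 -0.142 0 0; 0.6 0.12 -0.19 0 0; 0.6 0.15 -0.237 0 0' ;  python3 -m inch '0.6 0.03 -0.045 0 0;0.6 0.03 -0.045 0 0;0.6 0.03 -0.045 0 0'; python3 go.py .529,-.151,.21,-.05; python3 - <<'E'
from h import *
cv2.imwrite('pics/side1.png',bench.snapshot('side')); cv2.imwrite('pics/w1.png',bench.snapshot('wrist'))
E
```

```text
clock: 1.4
tcp_pos: [0.4937, -0.1963, 0.2815]
orientation: [1.0, -0.025, -0.0, 0.0]
force: [-0.7, -1.2, -0.0]
opening: 0.0524
clock: 1.78
tcp_pos: [0.5248, -0.1549, 0.2812]
orientation: [1.0, -0.025, -0.001, 0.0]
force: [0.2, -0.5, -0.1]
opening: 0.0522
clk 1.77 tcp [ 0.5248 -0.1549  0.2812] yaw -0.0492 zax [-1.1e-03 -5.0e-04 -1.0e+00] F [ 0.2  -0.51 -0.14] open 0.0522 q7 -1.42
.529,-.151,.21,-.05 -> [ 0.004  -0.0042  0.0711] turn 0.0008
```

View pics/side1.png

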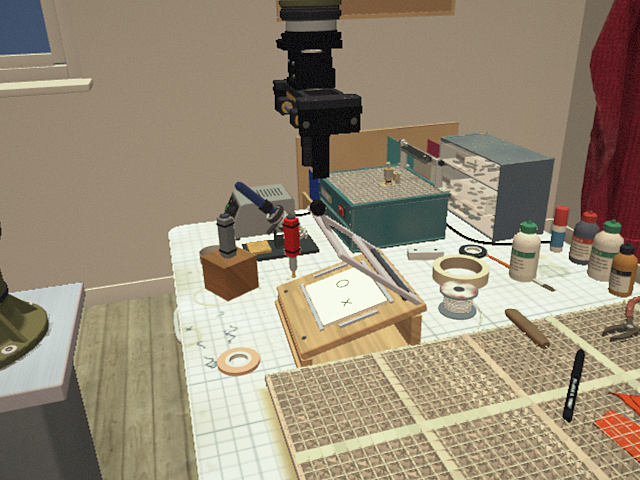

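View pics/w1.png

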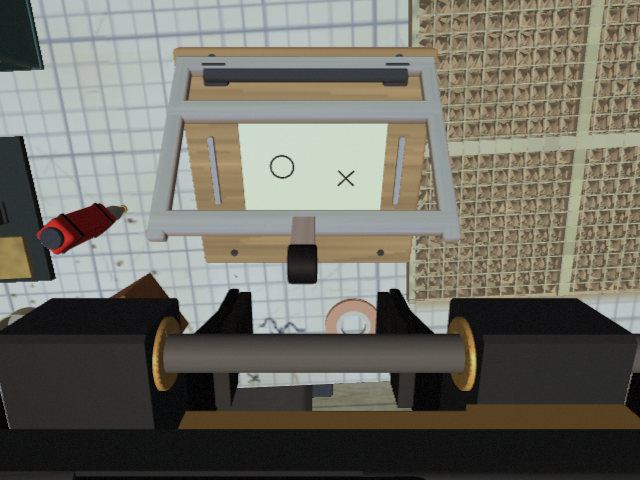

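```bash
python3 - <<'E'
from h import *
W=bench.camera_model('wrist');T=bench.camera_model('top');S=bench.camera_model('side')
print(W['eye'])
print('proj tab',proj(W,[.5289,-.151,.2067]),'tcp',proj(W,bench.observe()['tcp_pos']))
J=lambda c:(T,*up(c,330,180,5)); Z=lambda c:(S,*up(c,190,190,3.3))
print('tab',tri([(W,303,264),J((438,388)),(S,317.6,207.4)]))
print('ring',tri([(W,282,167),J((323,306)),Z((503,308))]))
print('ringWT',tri([(W,282,167),Z((503,308))]))
print(proj(W,[[.4173,.0344,.14]]))
E
```

```text
[ 0.59813712 -0.15952032  0.42475901]
proj tab [[304.40625856 263.86463242]] tcp [[314.58289828 334.49176524]]
tab (array([ 0.52903615, -0.15069631,  0.20641882]), [np.float64(0.0005384985843623004), np.float64(0.0013009258142420354), np.float64(0.0009533887547264488)])
ring (array([ 0.57095935, -0.13247813,  0.06741954]), [np.float64(0.0007795590664882552), np.float64(0.001587489615619449), np.float64(0.0012629151109806223)])
ringWT (array([ 0.57047532, -0.13146484,  0.06649909]), [np.float64(0.0004266781401993166), np.float64(0.00042667814019938937)])
[[ 76.36410388 386.32633785]]
```

```bash
python3 -m inch '0.6 0.004 -0.004 0.03 0; 0.6 0.004 -0.004 0.06 0; 0.6 0.004 -0.004 0.071 0; 0.6 0.004 -0.004 0.071 0;0.1 0.004 -0.004 0.071 0' 10;  python3 -m inch '0.1 0 0 0 0;0.1 0 0 0 0;0.1 0 0 0 0;0.1 0 0 0 0'; python3 go.py .5289,-.151,.2097,-.05 .5045,-.1495,.1815,-.05 .4885,-.149,.148,-.05 .480,-.1486,.111,-.05 .480,-.1486,.0735,-.05
```

```text
clock: 2.5
tcp_pos: [0.5301, -0.1512, 0.2119]
orientation: [1.0, -0.025, 0.001, 0.0]
force: [0.9, 0.3, 0.1]
opening: 0.0477
clock: 3.0
tcp_pos: [0.5296, -0.1498, 0.2107]
orientation: [1.0, -0.024, 0.0, -0.0]
force: [-0.6, 1.8, 1.5]
opening: 0.0159
clk 3.00 tcp [ 0.5296 -0.1498  0.2107] yaw -0.0486 zax [ 1.e-04  9.e-04 -1.e+00] F [-0.58  1.82  1.55] open 0.0159 q7 -1.45
.5289,-.151,.2097,-.05 -> [-0.0006  0.0013  0.001 ] turn 0.0014
.5045,-.1495,.1815,-.05 -> [-0.0251  0.001   0.0292] turn 0.0014
.4885,-.149,.148,-.05 -> [-0.0411  0.0013  0.0627] turn 0.0014
.480,-.1486,.111,-.05 -> [-0.0496  0.0013  0.0997] turn 0.0014
.480,-.1486,.0735,-.05 -> [-0.0496  0.0014  0.1372] turn 0.0014
```

```bash
python3 -m inch '0.1 -0.0142 0 0.0155 0; 0.1 -0.0277 0 0.0352 0; 0.1 -0.0382 0 0.0567 0; 0.1 -0.0452 0 0.0796 0;0.1 -0.0488 0 0.1032 0';python3 go.py;  python3 -m inch '0.1 0 0 0.0159 0;0.1 0.0007 0 0.030 0;0.1 0.0007 0 0.034 0;0.1 0.0007 0 0.034 0'; python3 go.py;  python3 - <<'E'
from h import *
cv2.imwrite('pics/side2.png',bench.snapshot('side'))
E
```

```text
clock: 3.62
tcp_pos: [0.4811, -0.1473, 0.1072]
orientation: [1.0, -0.024, 0.001, -0.0]
force: [3.0, 2.7, 0.7]
opening: 0.0161
clk 3.62 tcp [ 0.4811 -0.1473  0.1072] yaw -0.0487 zax [ 1.6e-03  5.0e-04 -1.0e+00] F [2.98 2.66 0.66] open 0.0161 q7 -1.44
clock: 4.12
tcp_pos: [0.4821, -0.1474, 0.0737]
orientation: [1.0, -0.024, 0.0, -0.0]
force: [0.6, 4.9, 2.9]
opening: 0.0157
clk 4.12 tcp [ 0.4821 -0.1474  0.0737] yaw -0.0485 zax [ 4.e-04  9.e-04 -1.e+00] F [0.55 4.95 2.9 ] open 0.0157 q7 -1.46
```

View pics/side2.png

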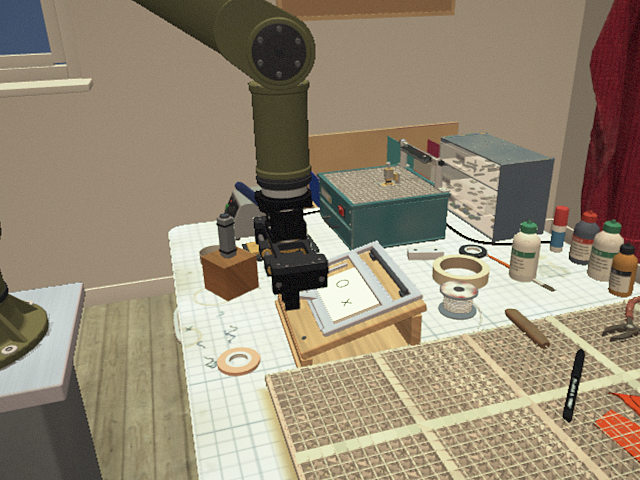

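```bash
python3 -m inch '0.1 0 0 0.003 0;0.1 0 0 0.005 0;0.1 0 0 0.005 0'; python3 go.py
```

```text
clock: 4.55
tcp_pos: [0.483, -0.1475, 0.0702]
orientation: [1.0, -0.024, 0.001, -0.0]
force: [-1.1, 6.2, 11.0]
opening: 0.0161
clk 4.55 tcp [ 0.483  -0.1475  0.0702] yaw -0.0484 zax [ 2.4e-03  1.0e-04 -1.0e+00] F [-1.06  6.21 11.04] open 0.0161 q7 -1.46
```

```bash
python3 -m inch '0.6 0 0 -0.003 0;0.6 0 0 -0.003 0;0.6 0 0 -0.003 0;0.6 0 0 -0.05 0;0.6 0 0 -0.11 0';python3 -m inch '0.8 0 0 -0.06 0;0.8 0 -0.03 -0.1 0;0.8 0 -0.06 -0.1 0;0.8 0 -0.06 -0.1 0';  python3 go.py .4173,.0344,.28,-.05; python3 - <<'E'
from h import *
for n in('top','side','wrist'): cv2.imwrite(f'pics/{n}3.png',bench.snapshot(n))
crop(cv2.imread('pics/side3.png'),190,190,430,370,3.3,'pics/s_z3.png')
E
```

```text
clock: 5.18
tcp_pos: [0.4799, -0.1485, 0.1779]
orientation: [1.0, -0.025, -0.002, -0.001]
force: [1.6, -1.4, 1.0]
opening: 0.0504
clock: 5.68
tcp_pos: [0.4846, -0.0862, 0.2788]
orientation: [1.0, -0.023, 0.0, 0.0]
force: [-0.3, -0.4, 0.1]
opening: 0.0691
clk 5.67 tcp [ 0.4846 -0.0862  0.2788] yaw -0.0450 zax [ 8.e-04 -6.e-04 -1.e+00] F [-0.28 -0.42  0.1 ] open 0.0691 q7 -1.48
.4173,.0344,.28,-.05 -> [-0.0727 -0.1175 -0.0013] turn 0.0050
```

View pics/s_z3.png

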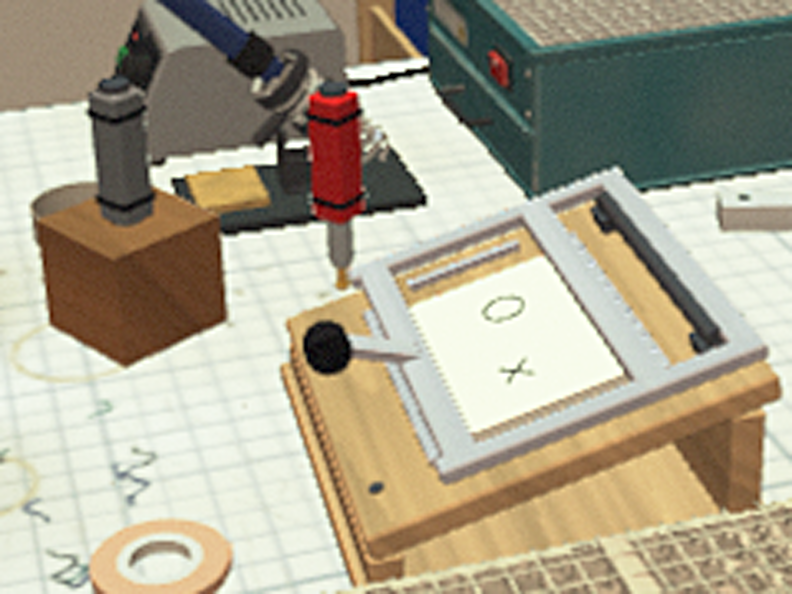

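View pics/wrist3.png

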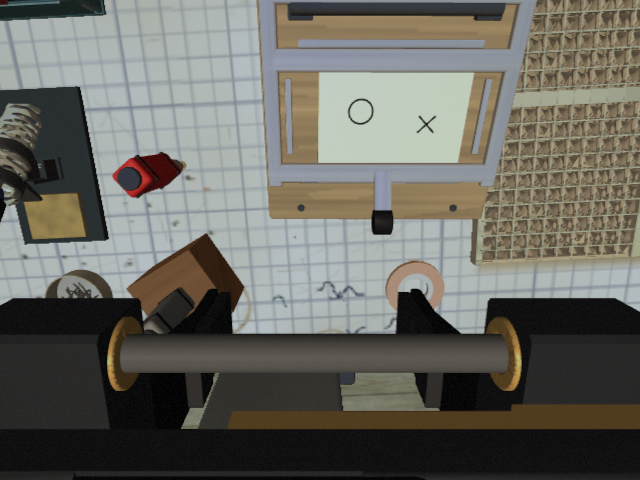

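```bash
python3 - <<'E'
from h import *
W=bench.camera_model('wrist');T=bench.camera_model('top');S=bench.camera_model('side')
Z=lambda c:(S,*up(c,190,190,3.3))
tab,r=tri([(W,382,222),Z((327,346))]);print('tab',tab,r)
print('ring',tri([(W,360,111.5),Z((503,308))]))
H=np.array([.6386,-.1565,.0913]);ex=np.array([np.cos(.05),-np.sin(.05),0])
v=tab-H;print('phi',np.arctan2(v[2],-(v@ex)),'shut -.124',np.hypot(v[2],v@ex))
crop(cv2.imread('pics/top0.png'),285,310,320,345,16,'pics/g.png')
E
```

```text
tab [ 0.48001639 -0.14762212  0.07145182] [np.float64(0.0003172310952355159), np.float64(0.0003172310952353106)]
ring (array([ 0.57061519, -0.13127035,  0.06647281]), [np.float64(0.0004961633696819439), np.float64(0.0004961633696817518)])
phi -0.1243211484748766 shut -.124 0.1600644997077965
```

View pics/g.png

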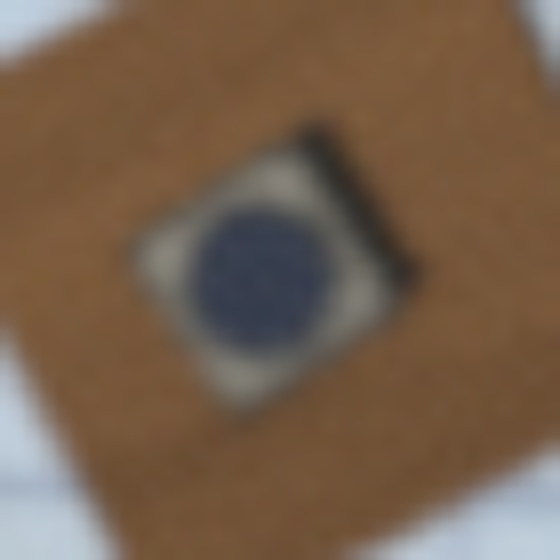

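```bash
python3 - <<'E'
from h import *
T=bench.camera_model('top')
c=lambda p:onz(T,*up(p,285,310,16),.139)
L,t,r,b=[c(p) for p in((130,255),(290,135),(405,285),(240,405))]
print((L+t+r+b)/4, c((262,278)))
for a,d in((L,t),(b,r),(t,r),(L,b)):
    v=d-a;print(np.linalg.norm(v).round(4),(np.arctan2(v[1],v[0])%(np.pi/2)).round(3))
E
python3 go.py .4173,.0344,.22,.65
```

```text
[0.41700526 0.03406156 0.139     ] [0.41615313 0.03449844 0.139     ]
0.021 0.649
0.0214 0.633
0.0198 0.672
0.0195 0.653
clk 5.83 tcp [ 0.4838 -0.0898  0.2776] yaw -0.0508 zax [-1.4e-03 -6.0e-04 -1.0e+00] F [0.38 0.18 0.2 ] open 0.0697 q7 -1.48
.4173,.0344,.22,.65 -> [-0.0726 -0.1207  0.0576] turn -0.7008
```

```bash
python3 -m inch '0.8 -0.018 -0.03 0 -0.17; 0.8 -0.036 -0.06 0 -0.34; 0.8 -0.054 -0.09 0 -0.51;0.8 -0.073 -0.121 0.03 -0.68;0.8 -0.073 -0.121 0.05 -0.70'; python3 -m inch '0.8 0 0 0 0;0.8 0 0 0 0'; python3 go.py .4171,.0343,.22,.65; python3 - <<'E'
from h import *
for n in('side','wrist'): cv2.imwrite(f'pics/{n}4.png',bench.snapshot(n))
W=bench.camera_model('wrist');print(proj(W,[[.4171,.0343,.141],bench.observe()['tcp_pos']]))
E
```

```text
clock: 6.45
tcp_pos: [0.4161, 0.037, 0.2271]
orientation: [0.947, 0.322, -0.001, 0.0]
force: [0.6, -1.2, 0.3]
opening: 0.0694
clock: 6.7
tcp_pos: [0.4179, 0.0351, 0.2288]
orientation: [0.948, 0.319, 0.0, -0.0]
force: [0.1, -1.0, -0.1]
opening: 0.0694
clk 6.70 tcp [0.4179 0.0351 0.2288] yaw 0.6485 zax [ 4.e-04  3.e-04 -1.e+00] F [ 0.13 -0.96 -0.13] open 0.0694 q7 -0.96
.4171,.0343,.22,.65 -> [-0.0012  0.0001  0.0088] turn -0.0015
[[314.081253   266.45777014]
 [313.93145147 334.69298439]]
```

View pics/side4.png

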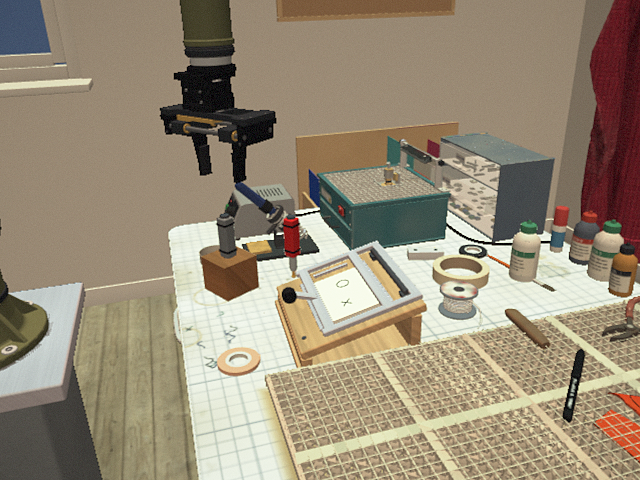

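View pics/wrist4.png

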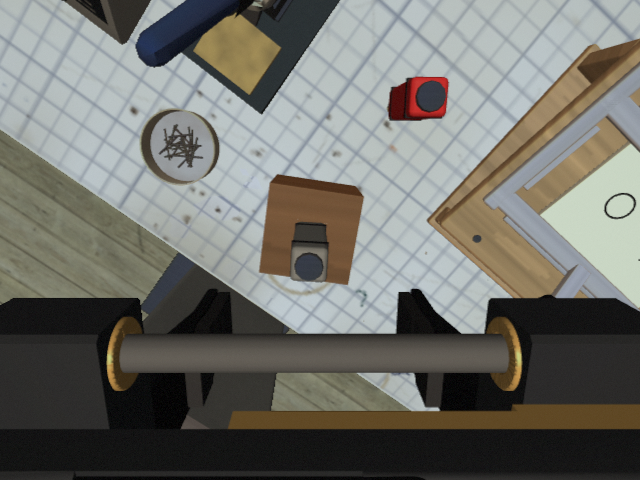

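```bash
python3 -m inch '0.8 -0.001 -0.0015 0.03 0; 0.8 -0.001 -0.0015 0.065 0; 0.8 -0.001 -0.0015 0.1 0;0.8 -0.001 -0.0015 0.126 0;0.6 -0.001 -0.0015 0.126 0' 5;python3 go.py; python3 -m inch '0.2 0 0 0 0;0.2 0 0 0 0;0.2 0 0 0 0;0.2 0 0 0 0'; python3 go.py .4171,.0343,.102,.65
```

```text
clock: 7.42
tcp_pos: [0.4147, 0.0364, 0.1013]
orientation: [0.948, 0.319, -0.001, -0.001]
force: [-0.3, -0.6, 0.8]
opening: 0.0652
clk 7.42 tcp [0.4147 0.0364 0.1013] yaw 0.6501 zax [-3.4e-03  8.0e-04 -1.0e+00] F [-0.25 -0.59  0.76] open 0.0652 q7 -1.04
clock: 7.92
tcp_pos: [0.416, 0.0366, 0.1027]
orientation: [0.948, 0.32, 0.0, 0.0]
force: [-1.0, -0.7, 0.5]
opening: 0.0274
clk 7.92 tcp [0.416  0.0366 0.1027] yaw 0.6508 zax [ 8.e-04 -4.e-04 -1.e+00] F [-1.04 -0.69  0.47] open 0.0274 q7 -1.04
.4171,.0343,.102,.65 -> [-0.0005  0.0025  0.0007] turn 0.0008
```

```bash
python3 -m inch '0.2 0 0 0 0;0.2 0 0 0 0;0.2 0 0 0 0'; python3 go.py .4171,.0343,.102,.65;python3 - <<'E'
from h import *
for n in('wrist',): cv2.imwrite(f'pics/{n}5.png',bench.snapshot(n))
E
```

```text
clock: 8.3
tcp_pos: [0.4158, 0.0367, 0.1025]
orientation: [0.948, 0.32, 0.0, 0.0]
force: [-0.7, 0.6, 2.4]
opening: 0.0219
clk 8.30 tcp [0.4158 0.0367 0.1025] yaw 0.6508 zax [ 1.e-04 -2.e-04 -1.e+00] F [-0.69  0.57  2.4 ] open 0.0219 q7 -1.04
.4171,.0343,.102,.65 -> [-0.0004  0.0027  0.0005] turn 0.0008
```

View pics/wrist5.png

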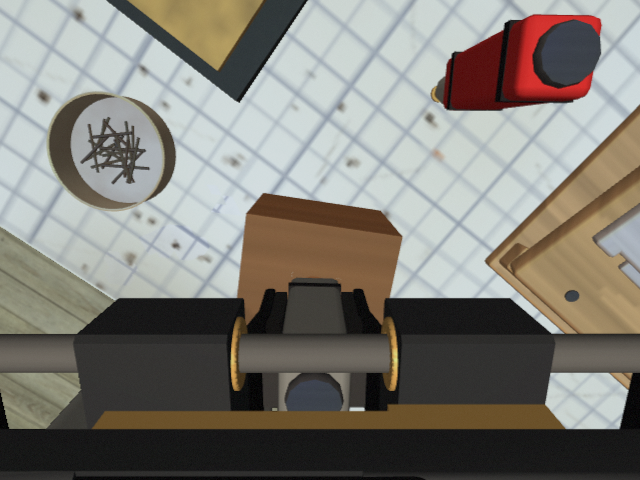

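```bash
python3 -m inch '0.2 0 0 -0.01 0;0.2 0 0 -0.02 0;0.2 0 0 -0.03 0;0.2 0 0 -0.038 0;0.2 0 0 -0.038 0' 6; python3 go.py ;python3 - <<'E'
from h import *
for n in('side',): cv2.imwrite(f'pics/{n}6.png',bench.snapshot(n))
crop(cv2.imread('pics/side6.png'),160,130,320,310,3.3,'pics/s_z6.png')
E
```

```text
clock: 8.98
tcp_pos: [0.4163, 0.0366, 0.1411]
orientation: [0.948, 0.32, 0.001, 0.0]
force: [0.6, -0.4, -0.3]
opening: 0.0222
clk 8.97 tcp [0.4163 0.0366 0.1411] yaw 0.6506 zax [ 1.6e-03 -4.0e-04 -1.0e+00] F [ 0.55 -0.43 -0.28] open 0.0222 q7 -1.01
```

View pics/s_z6.png

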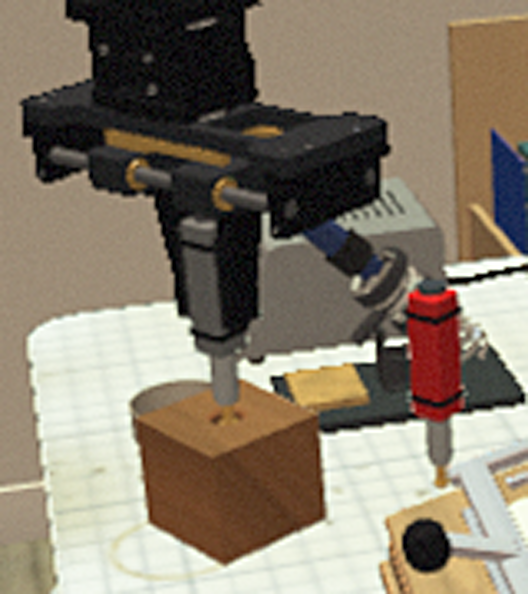

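```bash
python3 -m inch '0.2 0 0 0 0;0.2 0.005 0 0 0;0.2 0.01 0 0.0005 0;0.2 0.015 0 0.001 0;0.2 0.015 0 0.001 0' 3; python3 go.py ;python3 - <<'E'
from h import *
for n in('side',): cv2.imwrite(f'pics/{n}7.png',bench.snapshot(n))
crop(cv2.imread('pics/side7.png'),160,130,320,310,3.3,'pics/s_z7.png')
E
```

```text
clock: 9.65
tcp_pos: [0.4279, 0.0462, 0.1392]
orientation: [0.947, 0.32, 0.0, -0.0]
force: [-0.4, 1.0, -1.2]
opening: 0.0217
clk 9.65 tcp [0.4279 0.0462 0.1392] yaw 0.6515 zax [-1.e-04  6.e-04 -1.e+00] F [-0.4   1.04 -1.2 ] open 0.0217 q7 -1.05
```

View pics/s_z7.png

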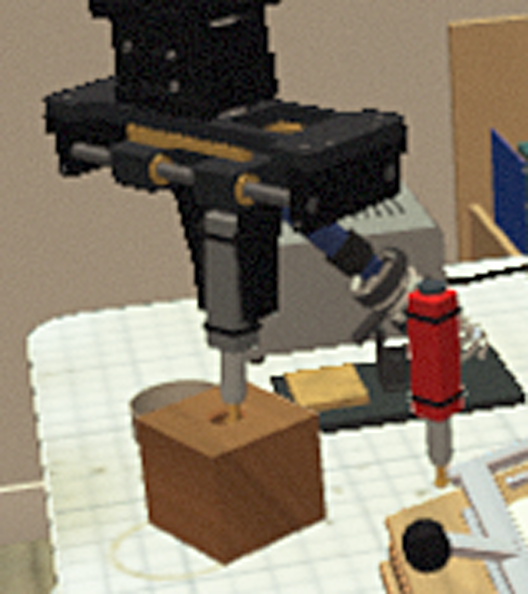

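```bash
python3 -m inch '0.2 0.005 0 0.001 0;0.2 0.01 0 0.002 0;0.2 0.01 0 0.002 0' 3; python3 go.py ;python3 - <<'E'
from h import *
for n in('side','top'): cv2.imwrite(f'pics/{n}8.png',bench.snapshot(n))
crop(cv2.imread('pics/side8.png'),200,170,270,290,5,'pics/s_z8.png')
E
```

```text
clock: 10.07
tcp_pos: [0.4359, 0.0522, 0.1373]
orientation: [0.947, 0.32, 0.0, -0.0]
force: [-0.1, 0.5, -0.7]
opening: 0.0218
clk 10.07 tcp [0.4359 0.0522 0.1373] yaw 0.6514 zax [ 2.e-04  4.e-04 -1.e+00] F [-0.12  0.49 -0.69] open 0.0218 q7 -1.07
```

View pics/s_z8.png

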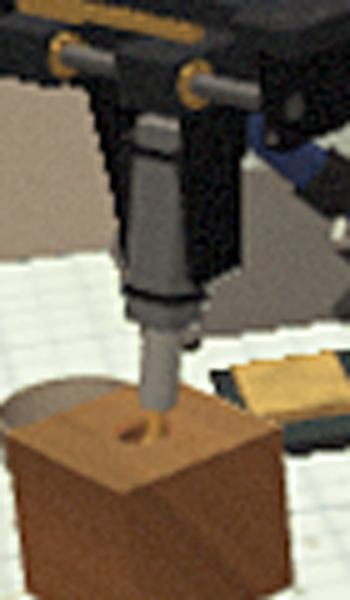

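```bash
cat > tilt.py <<'E'
import sys
from h import *
def tilt(cam,P,Q,tcp,yaw):   # P upper, Q lower pixel on the axis
    tx=np.array([np.cos(yaw),np.sin(yaw),0])
    e,d1=ray(cam,*P);_,d2=ray(cam,*Q);n=np.cross(d1,d2);n/=np.linalg.norm(n)
    # axis direction in plane(tx,z) and in view plane
    a=np.arctan2(-n[2],n@tx); a=(a+np.pi/2)%np.pi-np.pi/2
    a_=np.array([np.sin(a)*tx[0],np.sin(a)*tx[1],np.cos(a)])
    return a,(tcp-e)@n
E
python3 - <<'E'
from tilt import *
S=bench.camera_model('side');o=bench.observe()
Z=lambda c:up(c,200,170,5)
print(tilt(S,Z((157,120)),Z((158,408)),o['tcp_pos'],.651))
print(tilt(S,Z((158,120)),Z((162,360)),o['tcp_pos'],.651))
Y=lambda c:up(c,160,130,3.3)
print(tilt(S,Y((200,225)),Y((229,405)),np.array([.4163,.0366,.1411]),.651))
t=cv2.imread('pics/top8.png');crop(t,270,270,370,370,6,'pics/t8.png')
E
```

```text
(np.float64(0.12393811546643185), np.float64(-0.007734314765599562))
(np.float64(0.1057596344247238), np.float64(-0.006950272514494982))
(np.float64(-0.06912047685609757), np.float64(-0.0040477077051434655))
```

View pics/t8.png

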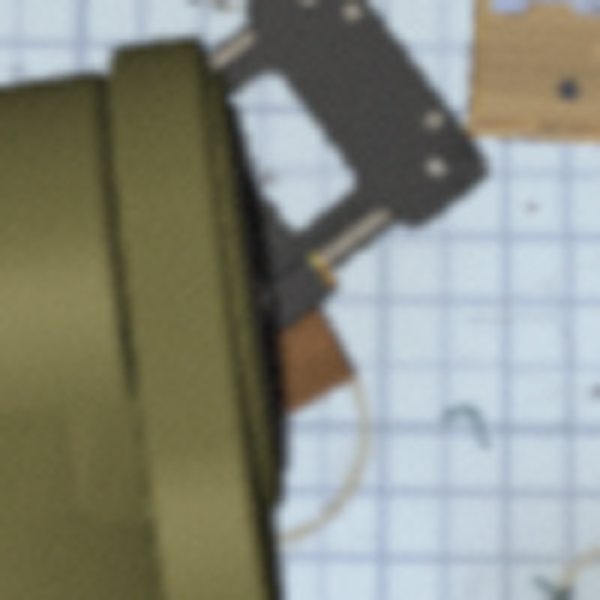

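```bash
python3 - <<'E'
from tilt import *
S=bench.camera_model('side')
def chk(tcp,pix):
    tx=np.array([np.cos(.651),np.sin(.651),0])
    for a in (0,.1,.15,.2,.25,.3,.35):
        ax=np.array([*(np.sin(a)*tx[:2]),np.cos(a)])
        print(a,[proj(S,tcp-ax*L).round(1)[0] for L in (37,67,83)] if 0 else [proj(S,tcp-ax*L/1e3).round(1)[0].tolist() for L in (37,67,83)])
    print(pix)
Y=lambda c:up(c,160,130,3.3);Z=lambda c:up(c,200,170,5)
chk(np.array([.4163,.0366,.1411]),[Y((220,350)),Y((229,402))])
chk(np.array([.4359,.0522,.1373]),[Z((163,320)),Z((158,405)),Z((152,440))])
E
```

```text
0 [[227.5, 234.9], [229.1, 250.4], [229.9, 258.5]]
0.1 [[226.0, 235.5], [226.4, 251.6], [226.6, 260.1]]
0.15 [[225.2, 235.7], [225.0, 252.1], [224.9, 260.7]]
0.2 [[224.4, 235.9], [223.6, 252.4], [223.2, 261.1]]
0.25 [[223.7, 236.0], [222.2, 252.7], [221.5, 261.5]]
0.3 [[222.9, 236.1], [220.9, 252.9], [219.8, 261.8]]
0.35 [[222.1, 236.1], [219.5, 253.0], [218.1, 261.9]]
[(226.3181818181818, 235.71212121212122), (229.04545454545456, 251.469696969697)]
0 [[237.4, 232.0], [238.9, 247.3], [239.6, 255.3]]
0.1 [[236.0, 232.6], [236.3, 248.4], [236.4, 256.8]]
0.15 [[235.2, 232.9], [235.0, 248.9], [234.8, 257.3]]
0.2 [[234.5, 233.0], [233.6, 249.3], [233.2, 257.8]]
0.25 [[233.8, 233.2], [232.3, 249.5], [231.5, 258.2]]
0.3 [[233.0, 233.2], [231.0, 249.7], [229.9, 258.4]]
0.35 [[232.3, 233.3], [229.7, 249.8], [228.3, 258.6]]
[(232.2, 233.6), (231.2, 250.6), (230.0, 257.6)]
```

```bash
python3 -m inch '0.2 0 0 0 0;0.2 -0.001 0 0 0;0.2 -0.001 0 -0.02 0;0.2 -0.001 0 -0.05 0;0.2 -0.001 0 -0.08 0' 15; python3 -m inch '0.2 0 0 -0.03 -0.1;0.2 0 0 -0.03 -0.28;0.2 0 0 -0.03 -0.46;0.2 0 0 -0.03 -0.64;0.2 0 0 -0.03 -0.82';python3 go.py .48,-.12,.25,3.0916
```

```text
clock: 10.8
tcp_pos: [0.4345, 0.0512, 0.2181]
orientation: [0.948, 0.32, -0.0, 0.0]
force: [0.2, -0.1, -0.5]
opening: 0.0219
clock: 11.42
tcp_pos: [0.4347, 0.0512, 0.2473]
orientation: [0.74, 0.673, -0.0, 0.0]
force: [-0.4, -0.1, -0.6]
opening: 0.0218
clk 11.43 tcp [0.4347 0.0512 0.2473] yaw 1.4767 zax [ 1.e-04 -2.e-04 -1.e+00] F [-0.4  -0.06 -0.55] open 0.0218 q7 -0.19
.48,-.12,.25,3.0916 -> [-0.1661  0.0612 -0.0026] turn -1.6149
```

```bash
python3 -m inch '0.2 -0.03 0.012 0 -0.18;0.2 -0.06 0.024 0 -0.36;0.2 -0.09 0.036 0 -0.54;0.2 -0.12 0.048 0 -0.72;0.2 -0.15 0.06 0 -0.9';python3 go.py .50,-.13,.25,3.0916
```

```text
clock: 12.05
tcp_pos: [0.4796, -0.1051, 0.2473]
orientation: [0.373, 0.928, -0.0, 0.0]
force: [0.8, -0.7, -0.8]
opening: 0.0219
clk 12.05 tcp [ 0.4796 -0.1051  0.2473] yaw 2.3767 zax [ 0.e+00 -1.e-04 -1.e+00] F [ 0.75 -0.65 -0.81] open 0.0219 q7 0.97
.50,-.13,.25,3.0916 -> [-0.032  -0.0039 -0.0027] turn -0.7149
```

```bash
python3 -m inch '0.2 -0.01 0 0 -0.18;0.2 -0.02 0 0 -0.36;0.2 -0.03 0 0 -0.54;0.2 -0.032 -0.004 0 -0.7149;0.2 -0.032 -0.004 0 -0.7149';python3 go.py .549,-.131,.20,3.0916;python3 - <<'E'
from h import *
for n in('side','wrist','top'): cv2.imwrite(f'pics/{n}9.png',bench.snapshot(n))
crop(cv2.imread('pics/side9.png'),240,120,400,300,3.3,'pics/s_z9.png')
E
```

```text
clock: 12.68
tcp_pos: [0.4995, -0.1296, 0.2472]
orientation: [0.029, 1.0, 0.0, -0.0]
force: [-1.3, -0.8, -0.4]
opening: 0.0217
clk 12.68 tcp [ 0.4995 -0.1296  0.2472] yaw 3.0828 zax [-4.e-04  0.e+00 -1.e+00] F [-1.26 -0.8  -0.38] open 0.0217 q7 1.70
.549,-.131,.20,3.0916 -> [-0.0495  0.0015  0.0471] turn -0.0088
```

View pics/s_z9.png

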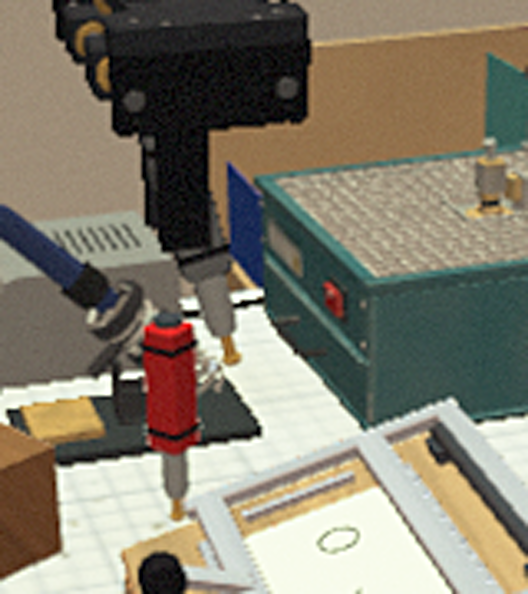

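View pics/wrist9.png

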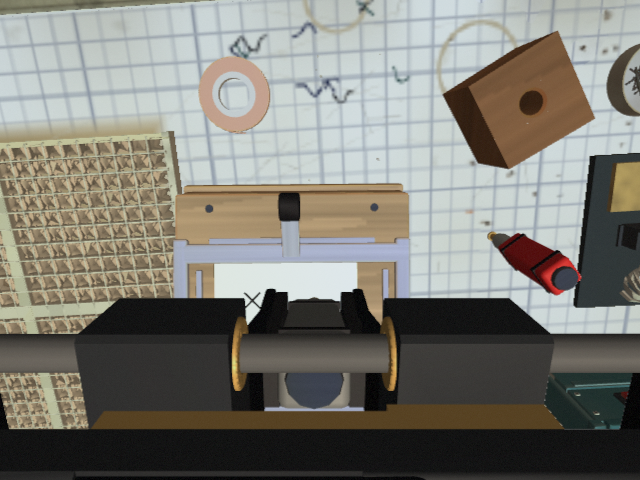

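```bash
python3 - <<'E'
from h import *
S=bench.camera_model('side');tcp=np.array([.4995,-.1296,.2472])
im=cv2.imread('pics/side9.png')
crop(im,285,190,325,240,12,'pics/n9.png')
ex=np.array([np.cos(.055),-np.sin(.055),0])
for a in (.15,.2,.25,.3,.35):
    ax=-np.sin(a)*ex+np.array([0,0,np.cos(a)])
    print(a,[up(p,0,0,1) and ((p-[285,190]+.5)*12-.5).round(0).tolist() for p in [proj(S,tcp-ax*L/1e3)[0] for L in (37,45,67,83)]])
E
```

```text
0.15 [[163.0, 147.0], [175.0, 207.0], [209.0, 371.0], [233.0, 488.0]]
0.2 [[178.0, 143.0], [193.0, 202.0], [235.0, 364.0], [265.0, 479.0]]
0.25 [[192.0, 138.0], [211.0, 197.0], [261.0, 355.0], [297.0, 468.0]]
0.3 [[206.0, 132.0], [228.0, 190.0], [286.0, 345.0], [328.0, 456.0]]
0.35 [[220.0, 126.0], [245.0, 183.0], [311.0, 334.0], [359.0, 443.0]]
```

View pics/n9.png

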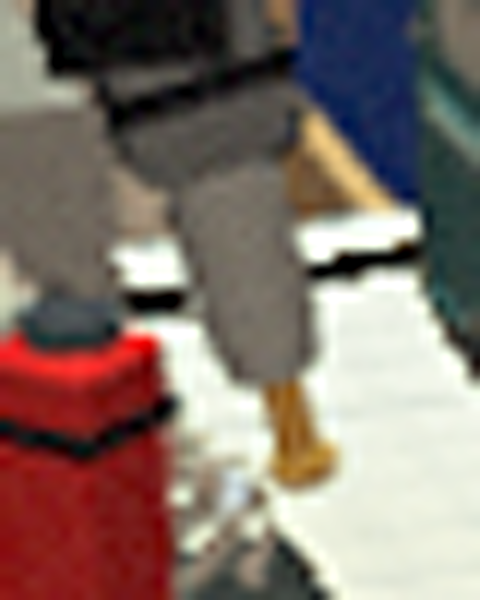

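View pics/top9.png

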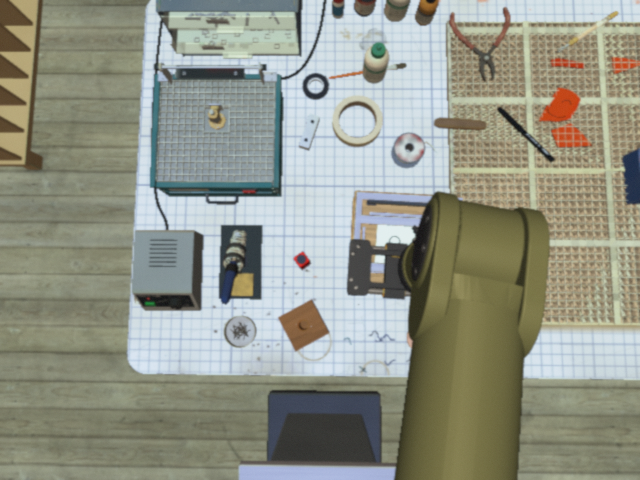

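```bash
python3 - <<'E'
from h import *
S=bench.camera_model('side');tcp=np.array([.4995,-.1296,.2472])
ps=-.055;ey=np.array([-np.sin(ps),np.cos(ps),0]);ex=np.array([np.cos(ps),np.sin(ps),0])
for c in((303,480),(305,470),(270,372),(228,170)):
    e,d=ray(S,*up(c,285,190,12));p=e+d*((tcp-e)@ey)/(d@ey);v=p-tcp
    print(c,p.round(4),'fwd %.4f dn %.4f'%(v@ex,-v[2]),'tilt',np.arctan2(v@ex,-v[2]).round(3),'L',np.linalg.norm(v).round(4))
E
```

```text
(303, 480) [ 0.5207 -0.1308  0.1651] fwd 0.0213 dn 0.0821 tilt 0.253 L 0.0848
(305, 470) [ 0.521  -0.1308  0.1664] fwd 0.0215 dn 0.0808 tilt 0.261 L 0.0836
(270, 372) [ 0.5171 -0.1306  0.1799] fwd 0.0176 dn 0.0673 tilt 0.256 L 0.0695
(228, 170) [ 0.5129 -0.1303  0.2068] fwd 0.0134 dn 0.0404 tilt 0.32 L 0.0426
```

```bash
python3 -m inch '0.2 -0.02 0 0.02 -0.004;0.2 -0.0395 0.001 0.04 -0.008;0.2 -0.0395 0.001 0.058 -0.008;0.2 -0.0395 0.001 0.058 -0.008;0.2 -0.0395 0.001 0.058 -0.008';python3 go.py .5444,-.131,.1683,3.09;python3 - <<'E'
from h import *
cv2.imwrite('pics/side10.png',bench.snapshot('side'))
crop(cv2.imread('pics/side10.png'),300,200,380,300,6,'pics/s_z10.png')
E
```

```text
clock: 13.45
tcp_pos: [0.539, -0.1305, 0.1901]
orientation: [0.024, 1.0, -0.0, 0.0]
force: [0.9, 0.1, -1.0]
opening: 0.0214
clk 13.45 tcp [ 0.539  -0.1305  0.1901] yaw 3.0931 zax [ 6.e-04 -6.e-04 -1.e+00] F [ 0.95  0.14 -0.96] open 0.0214 q7 1.66
.5444,-.131,.1683,3.09 -> [-0.0054 -0.0002  0.0218] turn 0.0031
```

View pics/s_z10.png

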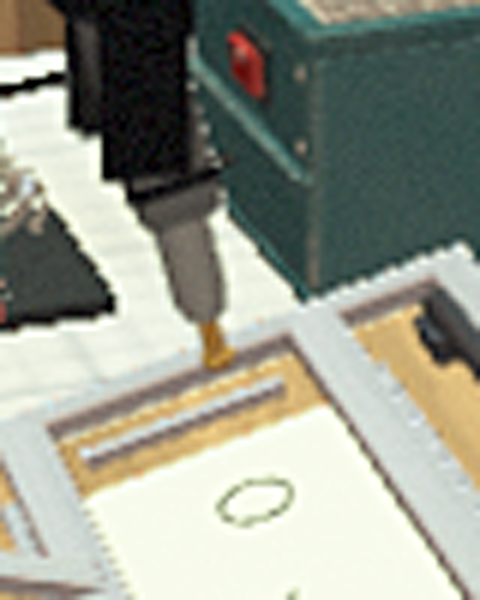

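```bash
python3 -m inch '0.2 -0.003 0 0.011 0;0.2 -0.006 -0.0003 0.022 0;0.2 -0.0085 -0.0003 0.0325 0;0.2 -0.0085 -0.0003 0.0325 0;0.2 -0.0085 -0.0003 0.0325 0';python3 go.py .5496,-.131,.149,3.09;python3 - <<'E'
from h import *
o=bench.observe()['tcp_pos']
cv2.imwrite('pics/side11.png',bench.snapshot('side'));cv2.imwrite('pics/wrist11.png',bench.snapshot('wrist'))
crop(cv2.imread('pics/side11.png'),310,220,370,300,8,'pics/s_z11.png')
S=bench.camera_model('side')
for q in (o+[.0214,-.0012,-.0818],[.571,-.1325,.0672]): print((proj(S,q)-[310,220]+.5)*8-.5)
E
```

```text
clock: 14.12
tcp_pos: [0.5478, -0.1311, 0.1568]
orientation: [0.024, 1.0, 0.0, -0.0]
force: [-0.2, -0.2, -0.3]
opening: 0.022
clk 14.12 tcp [ 0.5478 -0.1311  0.1568] yaw 3.0938 zax [-1.e-04  1.e-04 -1.e+00] F [-0.19 -0.17 -0.28] open 0.0220 q7 1.64
.5496,-.131,.149,3.09 -> [-0.0018  0.0001  0.0078] turn 0.0038
[[256.75394066 472.23015539]]
[[266.44704942 506.40510065]]
```

View pics/s_z11.png

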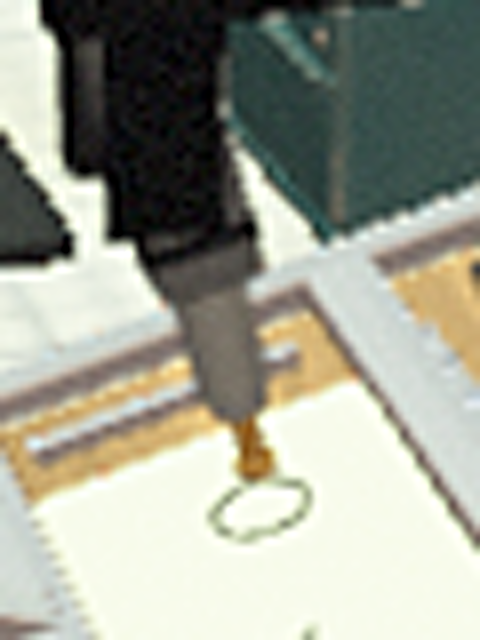

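View pics/wrist11.png

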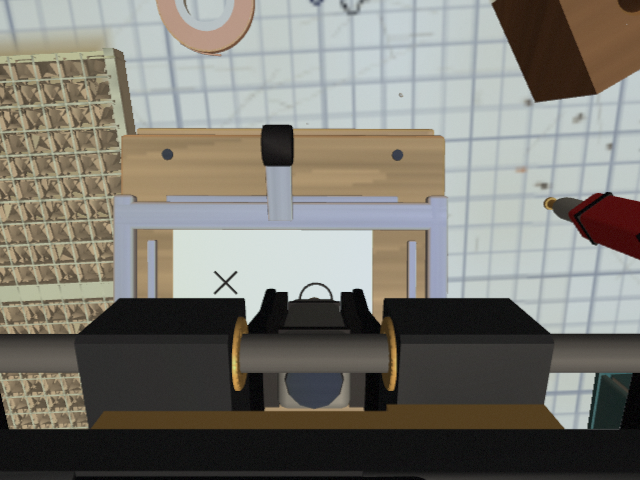

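```bash
python3 -m inch '0.2 -0.0008 0 0.003 0;0.2 -0.0016 0 0.006 0;0.2 -0.0022 0 0.008 0;0.2 -0.0026 0 0.0097 0;0.2 -0.0026 0 0.0097 0';python3 go.py;python3 - <<'E'
from h import *
cv2.imwrite('pics/side12.png',bench.snapshot('side'))
crop(cv2.imread('pics/side12.png'),310,220,370,300,8,'pics/s_z12.png')
E
```

```text
clock: 14.85
tcp_pos: [0.5502, -0.1312, 0.1472]
orientation: [0.024, 1.0, -0.0, -0.0]
force: [-0.8, 0.3, 2.2]
opening: 0.0222
clk 14.85 tcp [ 0.5502 -0.1312  0.1472] yaw 3.0938 zax [-3.e-04 -1.e-04 -1.e+00] F [-0.77  0.25  2.24] open 0.0222 q7 1.64
```

View pics/s_z12.png

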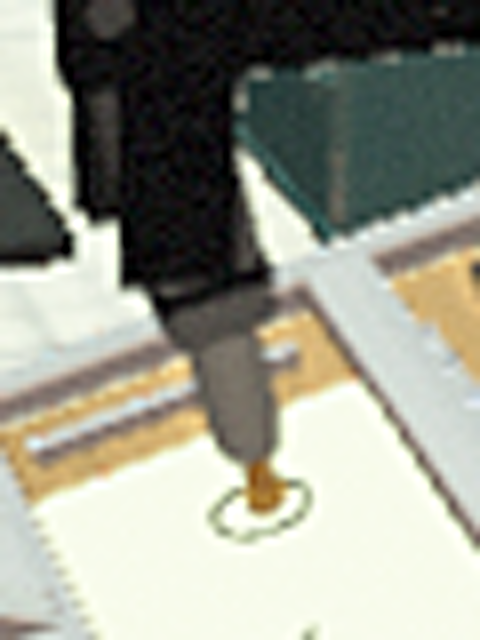

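```bash
for i in 1 2 3 4 5 6; do python3 -m inch '0.2 0 0 0 0' | grep force; done; python3 go.py
```

```text
force: [-1.3, 0.2, 0.5]
force: [-2.2, 0.2, 0.6]
force: [-1.9, 0.3, 0.8]
force: [-0.7, 0.9, 0.9]
force: [-1.5, 0.1, 1.0]
force: [-0.6, -0.5, 0.2]
clk 15.65 tcp [ 0.5502 -0.1312  0.1471] yaw 3.0936 zax [-1.e-04 -1.e-04 -1.e+00] F [-0.55 -0.49  0.16] open 0.0218 q7 1.64
```

```bash
python3 - <<'E'
from h import *
for k,n in((11,'pics/side11.png'),(12,'pics/side12.png')):
    im=cv2.imread(n)[265:300,330:350]
    hsv=cv2.cvtColor(im,cv2.COLOR_BGR2HSV)
    m=cv2.inRange(hsv,(8,110,60),(28,255,255)); ys,xs=np.nonzero(m); print(k,ys.min()+265 if len(ys) else None,ys.max()+265 if len(ys) else None,len(ys)); print('\n'.join(''.join('#' if v else '.' for v in r) for r in m))
E
```

```text
11 265 279 60
..................#.
.###.............##.
#..............#####
..............######
..............###...
....................
....##..............
..##..#....#........
######...###........
####......##........
..........###.......
..........####......
..........####......
..........####......
..........###.......
....................
....................
....................
....................
....................
....................
....................
....................
....................
....................
....................
....................
....................
....................
....................
....................
....................
....................
....................
....................
12 265 283 56
..................##
.###..............##
#..............#####
...............#####
...............#....
....................
....................
..####..............
######..............
###.................
#...................
....................
....................
...........###......
...........###......
...........#####....
...........#####....
...........####.....
...........###......
....................
....................
....................
....................
....................
....................
....................
....................
....................
....................
....................
....................
....................
....................
....................
....................
```

```bash
python3 -m inch '0.2 -0.0003 0 0.0012 0;0.2 -0.0006 0 0.0024 0;0.2 -0.0009 0 0.0034 0;0.2 -0.0009 0 0.0034 0';for i in 1 2 3 4 5 6 7 8; do python3 -m inch '0.2 0 0 0 0' | grep force; done; python3 go.py;python3 - <<'E'
from h import *
cv2.imwrite('pics/side13.png',bench.snapshot('side'));cv2.imwrite('pics/wrist13.png',bench.snapshot('wrist'))
crop(cv2.imread('pics/side13.png'),310,220,370,300,8,'pics/s_z13.png')
E
```

```text
clock: 16.15
tcp_pos: [0.5511, -0.1313, 0.1437]
orientation: [0.024, 1.0, -0.0, -0.0]
force: [-2.0, 0.7, 2.3]
opening: 0.022
force: [-1.4, 0.3, 2.4]
force: [-2.1, 0.0, 1.2]
force: [-1.9, 0.5, 1.8]
force: [-2.2, -0.0, 1.7]
force: [-2.7, 0.1, 2.0]
force: [-2.8, 0.2, 0.6]
force: [-2.0, 0.2, 1.2]
force: [-2.6, 1.0, 1.0]
clk 17.15 tcp [ 0.5511 -0.1313  0.1437] yaw 3.0937 zax [-1.e-04 -0.e+00 -1.e+00] F [-2.55  1.04  1.03] open 0.0220 q7 1.64
```

View pics/s_z13.png

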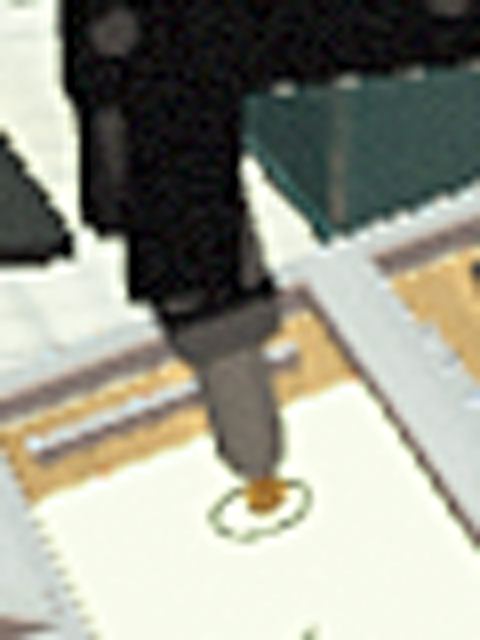

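View pics/wrist13.png

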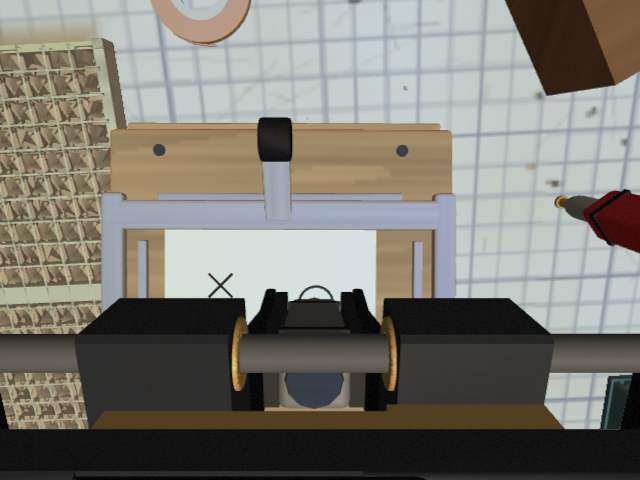

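```bash
python3 - <<'E'
from h import *
S=bench.camera_model('side');tcp=bench.observe()['tcp_pos']
ps=-.05;ey=np.array([-np.sin(ps),np.cos(ps),0]);ex=np.array([np.cos(ps),np.sin(ps),0])
for c in((265,506),(251,470),(235,358)):
    e,d=ray(S,*up(c,310,220,8));p=e+d*((tcp-e)@ey)/(d@ey);v=p-tcp
    print(c,p.round(4),'tilt',np.arctan2(v@ex,-v[2]).round(3),'L',np.linalg.norm(v).round(4))
W=bench.camera_model('wrist');T=bench.camera_model('top')
t=bench.snapshot('top');cv2.imwrite('pics/top13.png',t)
print((proj(S,[.571,-.1325,.0672])-[310,220]+.5)*8-.5)
# glass corners/cross in wrist
print('cross', tri([(W,220.5,285.5),(S,*up((516,371),190,190,3.3))]))
a=cv2.imread('pics/side13.png');b=cv2.imread('pics/side3.png')
d=cv2.absdiff(a,b).sum(2); print('diff near cross/spool', d[295:320,330:370].max(), d[270:330,430:490].max(), d[340:380,210:265].max())
E
```

```text
(265, 506) [ 0.5708 -0.1323  0.0672] tilt 0.252 L 0.079
(251, 470) [ 0.568  -0.1321  0.0756] tilt 0.243 L 0.0702
(235, 358) [ 0.5651 -0.132   0.1006] tilt 0.313 L 0.0453
[[266.44704942 506.40510065]]
cross (array([ 0.55884597, -0.18444898,  0.0638109 ]), [np.float64(0.0007824397336748854), np.float64(0.0007824397336746555)])
diff near cross/spool 27 39 33
```

```bash
python3 -c "
from bench import *
job_done()
o=observe();print(o['clock'],o['tcp_pos'],o['force'],o['opening'])"
```

```text
the job is handed in; nothing more can be done
the job is handed in; nothing more can be done
```

The job is handed in at about 17 s of the 53 s allowed. The frame is shut and the gripper is still holding the gauge pressed on the ring. No verdict was reported.

**What I did:**
- I gripped the black tab and swung the frame down along its arc until it met a firm stop at 11 N. I then measured the tab in two views, and it sat at its shut position.
- I gripped the grey gauge and lifted it until only the plunger was still in the hole. Holding it lightly (3 N), I moved sideways so it turned in the grip by about 0.26 rad. This was needed because the tool itself cannot tilt.
- I firmed the grip to 15 N, drew the gauge clear, turned the wrist round, and lowered the gauge along the direction square to the glass.

**Last checks:**

| Check | Result |
|---|---|
| Tip position | (0.5708, -0.1323, 0.0672) m, within about 1.5 mm of the measured ring centre |
| Gauge tilt | about 0.25 rad from vertical; square to the glass is 0.262 |
| Plunger travel | about 5.3 to 5.7 mm, from the picture and the force |
| Push on the glass | about 2.6 N |
| Glass and spool | no visible shift in the side view |
| Foil roll | no visible shift in the side view |
| Nail tin | not measured; nowhere near the gripper's path |

**What disagreed:**
- **Tilt:** a reading taken near the partly hidden lower end of the handle gave 0.31 rad. I trusted the tip and nose readings instead.
- **Sideways force:** the wrist showed about 2 N along x, more than the slope explains, so there is probably a little friction at the foot.

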